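Load a vial rack into a sample cooler under its lift-up door

TASK

Put the loose rack of vials into the empty bay of the sample cooler: raise the cooler's lift-up door until its stay locks and holds it open by itself, carry the rack over upright and stand it on the floor of the empty bay, let go. Then release the stay and bring the door down under control, without letting it drop, until it is fully shut. Leave the other things on the bench where they are.

Things in the scene. Friction and masses are not known exactly. Their poses are not given: they have to be found in the camera images.
- cooler: Fixed bench-top sample cooler, a light grey box 270 (x) x 320 (y) x 126 mm high, its front towards its own -x. Origin: centre of the underside; x to the rear, z up. Under the door is a well, floor 12 mm above the bench, from the front wall to x = +40 mm, with two equal bays side by side, centres at x = -77, y = +70 and -70 mm; one is taken, one empty.
- front_wall (a point): Middle of the top edge of the cooler's front wall, 100 mm above the bench; the wall is 10 mm thick. The side walls are 113 mm high, inner faces at y = +150 and -150 mm of the cooler.
- door (a joint): Angle of the lift-up door in rad: 0 shut (lying flat), grows as its front edge is raised, stop at 1.54. Grey frame with clear pane, 180 x 316 x 10 mm, 0.55 to 0.9 kg, hinged at the rear, no damper: not held, it falls. The stay locks it somewhere between 1.03 and 1.24 rad (see stay_side).
- stay_side (a point): Point on the cooler's right side (-y), by the door's stay. As the door rises, a pin on its steel side arm pushes past a spring hook, which clicks up behind it; eased down 0.01 to 0.15 rad, the door stops on the hook and bears any push. The hook's plate sits in slotted holes, so the locking angle differs each time: feel for it. Raise calmly (under 1.5 rad/s).
- door_hinge (a point): Point on the door's hinge axis (the cooler's y) at mid width: x = +50 mm in the cooler, 120 mm above the bench. Releasing the stay: raised about 0.2 rad above its locked angle (1.48 rad always does it), the pin throws the hook out and it stays out; the door is then free to be lowered all the way. Shutting it fully (the last 0.05 rad) sets the hook again for the next lift.
- door_handle (a point): Centre of the door's handle: a steel bow with a black grip sleeve, round, 14 mm thick, 92 mm long, parallel to the hinge and turning freely on its rod; 218 mm from the hinge axis in the plane of the door, with a free gap of 28 mm between sleeve and door edge. 120 mm above the bench with the door shut.
- rack: Loose blue plastic rack with 16 short vials, 78 (x) x 94 (y) x 38 mm, 0.15 to 0.31 kg, with an upright carrying fin in the middle: 44 mm long in x, 10 mm thick in y, top 84 mm above the underside. Origin: centre of the underside. Half a turn about z makes no difference.
- bay_floor (a point): Centre of the floor of the empty bay, 12 mm above the bench, marked by a thin dark mat; axes as the cooler's. The bay is 96 (x) x 110 (y) mm inside: the front wall in front, rails 6 mm high on the other sides. The rack goes in with its x along the cooler's x, 8 to 9 mm to spare on each side.
- stored_rack: A rack of the same shape, fixed in the other bay. Origin: centre of its underside.
- cap_box: Bystander: loose flat white box with grey lid, 89 x 99 x 44 mm, origin under its centre.
- bottle: Bystander: loose amber bottle, 56 mm across, 115 mm high, origin under its centre.
- beaker: Bystander: loose glass beaker, 64 mm across, 85 mm high, origin under its centre.
Things that resemble listed ones, but are neither listed nor needed, are in the scene too. What is shaped like the rack but turquoise is not meant.

How it is judged:
On the way, in this order (a step that is already met when the one before it is completed fails the run):
1. the door stands raised on its locked stay with the robot touching nothing (value of joint door above 0.95 rad and contact force between each of the fingers, the arm and anything else below 0.5 N), for 0.3 s.
2. the rack stands upright on the floor of the empty bay, let go, while the stay still holds the door up (value of joint door above 0.95 rad and contact force between the fingers and rack below 0.3 N and horizontal distance between rack and bay_floor below 0.014 m and z of rack in the frame of bay_floor below 0.005 m and angle between rack's own z axis and vertical below 0.07 rad), for 0.2 s.
At the end, for the whole second after the job is handed in: The door is fully shut (joint under 0.025 rad) with the rack standing upright (within 4 degrees) on the floor of the bay that was empty, its centre within 14 mm of the bay's centre and its underside within 5 mm of the floor, at rest (value of joint door below 0.025 rad and horizontal distance between rack and bay_floor below 0.014 m and z of rack in the frame of bay_floor below 0.005 m and angle between rack's own z axis and vertical below 0.07 rad and linear speed of rack below 0.02 m/s); the robot touches nothing.
It fails at once if the door is let drop: it falls faster than 2.5 rad/s (handle over 0.5 m/s) below the height at which the stay holds it (velocity of joint door below -2.5 rad/s and value of joint door below 0.9 rad).
It fails at once if the box of caps is pushed more than 30 mm or tipped over (distance of cap_box from where it was at the start of the episode above 0.03 m or angle between cap_box's own z axis and vertical above 0.5 rad).
It fails at once if the amber bottle is pushed more than 30 mm or tipped over (distance of bottle from where it was at the start of the episode above 0.03 m or angle between bottle's own z axis and vertical above 0.5 rad).
It fails at once if the beaker is pushed more than 30 mm or tipped over (distance of beaker from where it was at the start of the episode above 0.03 m or angle between beaker's own z axis and vertical above 0.5 rad).
It fails at once if the rack of vials is tipped by more than 40 degrees (angle between rack's own z axis and vertical above 0.7 rad).
It also fails if it takes over 72 s, if anything falls off the work surface, if the arm or the gripper's body presses on something with over 40 N, if the wrist force passes 120 N, or if a joint passes its speed limit or range.

ROBOT

A 7-joint arm with a two-finger parallel gripper is mounted at the origin on the work surface. World frame = base frame: x ahead of the robot, y to its left, z up, the work surface at z = 0. Lengths are in m, angles in rad, forces in N, time in s.
With the tool pointing down it reaches from about 0.425 to 0.875 m from the base axis. Payload 8.4 kg.
Tool frame: the origin (TCP) lies midway between the tips of the shut fingers; the grasp point (between the pads) lies 19 mm behind it; z points along the fingers, y is the line along which they close (so a half turn about z gives the same grasp; the last joint's range is limited). The gripper opens to 85 mm and grips with 20 to 120 N. Pads are 22 mm wide; open, the fingers measure 114 mm over their backs; the gripper's body (76 mm by 85 mm) begins 54 mm behind the grasp point. The pads swing forward as they close: fully open they stand 13 mm farther back than shut.
Start: joints at [-1.271, 0.333, 0.04, 1.465, -0.013, 1.343, -0.059], TCP at [0.252, 0.599, 0.231] pointing down, gripper open.
Joint ranges: [-2.58, 2.58], [-0.38, 2.09], [-1.3, 1.39], [0.25, 2.4], [-1.5, 4.64], [0.08, 2.09], [-2.65, 2.65]. Speed limits (rad/s): [2.22, 2.22, 2.79, 2.79, 3.14, 3.14, 3.14].

INTERFACE

Orientations are given as a rotation vector (axis times angle).
In Python, from station import manip gives the robot as it stands. Calls block until the motion is done:
- manip.goto(position, orientation): joint-space move of the TCP to a pose.
- manip.movel(position, attitude=None, velocity=0.15, f_stop=None): straight line of the TCP; attitude=None keeps the orientation; velocity is the mean speed in m/s. With f_stop (N) it stops when the force on the tool has changed by that much, and returns True; else False.
- manip.goto_joints(angles): joint-space move.
- manip.gripper_open() and manip.grasp(): open the fingers fully, or close them until they stop; the grip force is fixed at half the most.
- manip.pause(seconds).
- manip.inverse_kinematics(position, orientation): joint angles nearest the present ones, or None.
- manip.observe(): the state.
- manip.get_image(name): name is "side" or "top"; returns a dict with "img" (400x640x3 uint8, red, green, blue), "depth" (400x640 float32, m along the optical axis (not along the pixel's ray), 0 where there is no reading), "camera_matrix" (3x3 intrinsics, pixels), "rvec" (rotation vector, rad) and "tvec" (3), from world to camera coordinates, as OpenCV has them. Camera axes: x right, y down, z forward; pixel columns grow to the right and rows downward; lengths in m; the calibration is good to about 2 mm. A picture is of the moment at which its call begins.
A pose or a line that the arm cannot do raises manip.PlanningError and nothing moves.
- manip.sign_off(): hands the job in; it is judged then, once.
The state is a dict: "time": time; "joints": joint angles; "dq": joint speeds; "effort": joint torques, N m; "position": TCP position; "eef_rot": TCP orientation; "contact_force": force on the tool from outside, world axes, zero at the start; "ft_torque": the same for the moment, N m; "opening": finger opening in m; "grip_force": force on a finger pad.
Only numpy, scipy, OpenCV 4.12 (cv2) and the standard library are available. Lean on these libraries where they do the work, as an engineer would, in place of code of your own. Each camera call takes 0.05 s, during which the arm holds its last target. There are 200 camera calls.

## Working session

There is one attempt and no reset: what is moved stays moved. The work goes in short steps, each a Python script; the robot and the scene stay as the last script left them, time stands still between calls to the robot, and variables do not carry over. Pictures are saved under pics/ and viewed, at most 10 in all, crops included, and the job is handed in when it is done.

```bash
ls; mkdir -p pics; cat > h.py <<'E'
from station import manip
import numpy as np, cv2
from scipy.spatial.transform import Rotation as R
def shot(name,fn):
    d=manip.get_image(name); np.savez('pics/'+fn+'.npz',**d)
    cv2.imwrite('pics/'+fn+'.png',cv2.cvtColor(d['img'],cv2.COLOR_RGB2BGR)); return d
def load(fn): return dict(np.load('pics/'+fn+'.npz'))
def world(d,pts,z=None):
    "pixels (u,v) -> world by depth, or on plane z"
    K=np.array(d['camera_matrix']); Rm=cv2.Rodrigues(np.array(d['rvec'],float))[0]; t=np.array(d['tvec'],float).ravel(); o=[]
    for u,v in pts:
        r=np.linalg.inv(K)@[u,v,1]; c=-Rm.T@t; w=Rm.T@r
        s=d['depth'][int(round(v)),int(round(u))] if z is None else (z-c[2])/w[2]
        o.append(c+s*w)
    return np.array(o)
E
python3 - <<'E'
from h import *
a=shot('top','t0'); b=shot('side','s0'); o=manip.observe(); print(o)
for d in(a,b):
    print(d['camera_matrix'][0],(-cv2.Rodrigues(d['rvec'])[0].T@d['tvec'].ravel()))
E
```

```text
pics
{'time': 0.1, 'joints': array([-1.27121804,  0.33385201,  0.03985702,  1.46618427, -0.01339164,
        1.34332969, -0.0585283 ]), 'dq': array([ 0.00047485, -0.00141546, -0.00069356, -0.00197542, -0.0001195 ,
        0.00061465, -0.00037797]), 'effort': array([ 2.99096297e-03, -6.60012245e+01,  1.36967216e+00, -4.06471825e+01,
        1.71222584e-02,  8.96649028e-03,  2.56215128e-05]), 'position': array([0.25224262, 0.59859968, 0.23050169]), 'eef_rot': array([-6.22259121e-01, -3.07914892e+00,  2.34783456e-03]), 'contact_force': array([0.2668621 , 0.30633931, 0.13123075]), 'ft_torque': array([-0.01208968, -0.00144093,  0.03886064]), 'grip_force': 0.0, 'opening': 0.08542459425595104}
[440.58940945   0.         326.59701154] [0.25038138 0.06037983 1.32909149]
[410.41551922   0.         314.9918461 ] [ 0.42530975 -0.75528718  0.97205055]
```

View pics/t0.png

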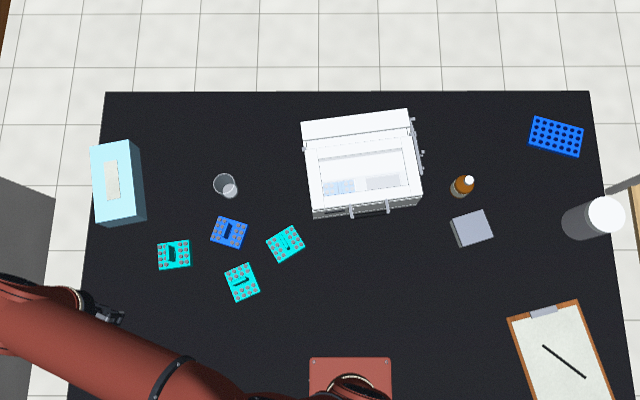

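View pics/s0.png

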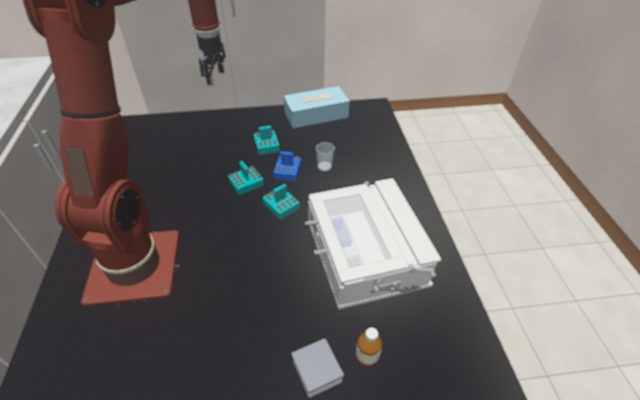

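The top view has +x up and +y left. Three kinds of thing could be taken for the rack: the blue finned rack at (229,232), the turquoise ones at (174,254), (285,243) and (242,282), and a blue finless block at (556,137). I choose the blue finned one at (229,232). The cooler is at (362,163) with its handle at (370,210). I'll check both in an enlarged crop.

```bash
python3 - <<'E'
from h import *
d=load('t0'); im=cv2.cvtColor(d['img'],cv2.COLOR_RGB2BGR)
a=cv2.resize(im[100:228,292:432],None,fx=4,fy=4,interpolation=cv2.INTER_CUBIC)
b=cv2.resize(im[205:260,200:262],None,fx=4,fy=4,interpolation=cv2.INTER_CUBIC)
c=np.zeros((512,560+248,3),np.uint8); c[:,:560]=a; c[:220,560:]=b
cv2.imwrite('pics/c0.png',c[:,:800])
m=cv2.inRange(cv2.cvtColor(d['img'],cv2.COLOR_RGB2HSV),(106,120,60),(125,255,255))
n,l,s,cc=cv2.connectedComponentsWithStats(m); print([(x.tolist(),y.round(1).tolist()) for x,y in zip(s,cc) if x[4]>60])
E
```

```text
[([0, 0, 640, 400, 253562], [318.1, 199.8]), ([526, 115, 59, 44, 1750], [555.0, 136.9]), ([210, 215, 39, 36, 688], [229.7, 232.4])]
```

View pics/c0.png

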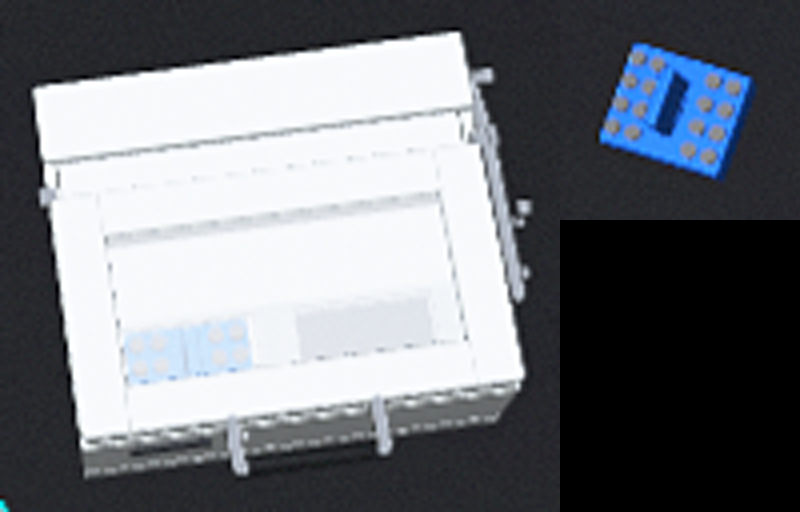

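```bash
python3 - <<'E'
from h import *
np.set_printoptions(precision=4,suppress=True)
d=load('t0')
P=lambda l,ox,oy:[((u+.5)/4-.5+ox,(v+.5)/4-.5+oy) for u,v in l]
c=P([(34,87),(461,32),(43,161),(470,106)],292,100)
w=world(d,c,.126); print('rear block',w)
f=world(d,P([(84,437),(523,378)],292,100),.125); print('door front',f, np.linalg.norm(f[0]-f[1]))
y=(w[0]-w[1]); print('yaw',np.arctan2(-y[0],y[1]),np.linalg.norm(y)); 
y=f[0]-f[1]; print(np.arctan2(-y[0],y[1]))
b=world(d,P([(85,476),(497,419)],292,100),0.0); print('front bottom',b,np.linalg.norm(b[0]-b[1]))
h=world(d,P([(240,468),(385,450)],292,100),.120); print('handle ends',h,h.mean(0))
r=world(d,P([(636-560,43),(751-560,75),(719-560,178),(601-560,142)],200,205),.038)
print('rack',r,r.mean(0),[np.linalg.norm(r[i]-r[i-1]) for i in range(4)]); 
y=r[0]-r[1];y2=r[3]-r[2];print([np.arctan2(-q[0],q[1]) for q in(y,y2)])
x=r[0]-r[3];x2=r[1]-r[2];print([np.arctan2(q[1],q[0]) for q in(x,x2)])
# depth-based points
D=world(d,[(u,v) for v in range(205,262) for u in range(200,262)]); col=d['img'][205:262,200:262].reshape(-1,3).astype(int)
q=D[(D[:,2]>.079)&(D[:,2]<.09)&(col[:,2]>col[:,1]+40)]; print('fin pts',len(q),q.mean(0),q.min(0),q.max(0))
q=D[(D[:,2]>.03)&(D[:,2]<.043)]; print('top pts',len(q),q.mean(0)); print(cv2.minAreaRect((q[:,:2]*1000).astype(np.float32)))
E
```

```text
rear block [[ 0.7836  0.1435  0.126 ]
 [ 0.8269 -0.1715  0.126 ]
 [ 0.7258  0.1361  0.126 ]
 [ 0.7682 -0.1757  0.126 ]]
door front [[ 0.5205  0.1047  0.125 ]
 [ 0.563  -0.2045  0.125 ]] 0.31214358393211117
yaw 0.13659178818209455 0.3179871074890748
0.1366474807734865
front bottom [[ 0.5178  0.1083  0.    ]
 [ 0.5627 -0.2103  0.    ]] 0.3217485460531175
handle ends [[ 0.4993 -0.0045  0.12  ]
 [ 0.5122 -0.1063  0.12  ]] [ 0.5057 -0.0554  0.12  ]
rack [[0.5201 0.3894 0.038 ]
 [0.4957 0.3022 0.038 ]
 [0.4187 0.3225 0.038 ]
 [0.4454 0.4111 0.038 ]] [0.47   0.3563 0.038 ] [np.float64(0.07780177515269578), np.float64(0.09056346918108513), np.float64(0.07967151668254743), np.float64(0.09247219864386867)]
[np.float64(-0.27266838301264384), np.float64(-0.2928310624554736)]
[np.float64(-0.2818574140829629), np.float64(-0.25791953233544673)]
fin pts 51 [0.4721 0.3592 0.0848] [0.4525 0.3501 0.0803] [0.4941 0.3679 0.0893]
top pts 481 [0.4717 0.3584 0.035 ]
((472.23126220703125, 358.95068359375), (93.89795684814453, 77.64834594726562), 72.48859405517578)
```

Candidates: the crop confirms the blue finned rack at (229,232), and its sizes fit (94 x 78 mm). The stored rack shows through the pane on the left (+y), so the empty bay with the mat is on the right. The cooler fit agrees three ways: centre about (0.6727,-0.0325), yaw 0.1366. Next I'll check the reach of the planned poses.

```bash
cat >> h.py <<'E'
PSI=0.1366; C=np.array([.6727,-.0325,0.])
ex=np.array([np.cos(PSI),np.sin(PSI),0]); ey=np.array([-np.sin(PSI),np.cos(PSI),0]); ez=np.array([0,0,1.])
def cw(x,y,z): return C+x*ex+y*ey+z*ez
HINGE=cw(.05,0,.12); RH=.218
def handle(th,r=RH): return HINGE+r*(-np.cos(th)*ex+np.sin(th)*ez)
def ori_door(p,s=1):
    "tool pitched p below horizontal, closing in the vertical plane"
    z=np.cos(p)*ex-np.sin(p)*ez; y=s*(np.sin(p)*ex+np.cos(p)*ez)
    return R.from_matrix(np.c_[np.cross(y,z),y,z])
def ori_fin(yaw,tilt,s=1):
    "closing along y of yaw, tool tilted so that the wrist lies towards -x"
    x=np.array([np.cos(yaw),np.sin(yaw),0]); y=s*np.array([-np.sin(yaw),np.cos(yaw),0]); z=np.sin(tilt)*x-np.cos(tilt)*ez
    return R.from_matrix(np.c_[np.cross(y,z),y,z])
def tcp(g,o,d=.019): return g+d*o.as_matrix()[:,2]
E
python3 - <<'E'
from h import *
np.set_printoptions(precision=2,suppress=True)
ik=lambda p,o: manip.inverse_kinematics(p,o.as_rotvec())
f=lambda q: 'None' if q is None else str(np.array(q))
for p in (.5,.65,.8,.95):
  for s in (1,-1):
    o=ori_door(p,s); print('door',p,s,[f(ik(tcp(handle(t),o),o)) for t in (0,.6,1.2,1.5)], f(ik(tcp(handle(0),o,-.06),o)))
for t in (.35,.45):
  for s in (1,-1):
    for yaw,g in((-.285,np.array([.472,.3587,.071])),(PSI,cw(-.077,-.07,.083)),(PSI,cw(-.2,-.07,.25))):
      o=ori_fin(yaw,t,s); print('fin',t,s,f(ik(tcp(g,o),o)))
E
```

```text
door 0.5 1 ['None', 'None', '[-0.32 -0.24  0.37  2.27 -1.23  0.12  1.39]', '[-1.09 -0.29  1.04  2.16  0.79  0.09 -0.54]'] None
door 0.5 -1 ['None', 'None', '[-0.81 -0.38  0.78  2.29  0.87  0.09  2.53]', '[ 0.22 -0.07 -0.15  2.11 -1.4   0.19 -1.65]'] None
door 0.65 1 ['None', 'None', '[-0.79 -0.33  0.74  2.18  0.3   0.3  -0.08]', '[-0.8  -0.15  0.8   2.04 -0.13  0.29  0.29]'] None
door 0.65 -1 ['None', 'None', '[ 0.69 -0.17 -0.55  2.12 -0.87  0.37 -2.2 ]', '[ 1.05 -0.03 -0.97  1.97 -0.62  0.33 -2.43]'] None
door 0.8 1 ['None', '[-0.34 -0.35  0.39  2.34 -0.05  0.37  0.26]', '[-0.83 -0.28  0.77  2.06  0.2   0.52  0.  ]', '[-0.81 -0.08  0.81  1.92 -0.12  0.51  0.25]'] None
door 0.8 -1 ['None', '[ 0.77 -0.29 -0.55  2.29 -0.88  0.49 -2.15]', '[ 1.17 -0.17 -0.98  1.99 -0.64  0.57 -2.44]', 'None'] None
door 0.95 1 ['None', '[-0.7  -0.38  0.66  2.23  0.27  0.6  -0.04]', '[-0.81 -0.17  0.78  1.94  0.07  0.71  0.1 ]', '[-0.8   0.02  0.85  1.79 -0.17  0.73  0.27]'] None
door 0.95 -1 ['None', '[ 0.99 -0.26 -0.76  2.17 -0.64  0.64 -2.39]', 'None', 'None'] None
fin 0.35 1 [-1.09  0.3   0.2   1.97  0.38  0.78  0.13]
fin 0.35 1 [-0.38  0.26  0.62  2.04 -0.48  0.6   2.26]
fin 0.35 1 [-0.65 -0.35  0.75  2.09  0.18  0.97  1.75]
fin 0.35 -1 [-1.87  0.62  1.22  2.   -0.41  0.75 -2.35]
fin 0.35 -1 [-0.42  0.27  0.66  2.04 -0.5   0.61 -0.86]
fin 0.35 -1 [-0.72 -0.38  0.8   2.09  0.23  0.98 -1.44]
fin 0.45 1 [-1.16  0.29  0.22  2.01  0.54  0.77 -0.05]
fin 0.45 1 [-0.37  0.22  0.61  2.11 -0.62  0.49  2.41]
fin 0.45 1 [-0.41 -0.35  0.58  2.15  0.07  0.85  1.86]
fin 0.45 -1 [-1.94  0.62  1.22  2.04 -0.29  0.67 -2.5 ]
fin 0.45 -1 [-0.32  0.22  0.57  2.11 -0.59  0.48 -0.75]
fin 0.45 -1 [-0.19 -0.29  0.41  2.15 -0.06  0.84 -1.18]
```

```bash
python3 - <<'E'
from h import *
np.set_printoptions(precision=2,suppress=True)
ik=lambda p,o: manip.inverse_kinematics(p,o.as_rotvec())
f=lambda q: 'None' if q is None else str(np.array(q))
for s in (1,-1):
  for p in np.arange(.95,1.5,.05):
    o=ori_door(p,s); print('p %.2f %d'%(p,s),[f(ik(tcp(handle(t),o,dd),o)) for t,dd in ((0,.012),(.3,.012),(0,-.045))])
# sideways lean: rotate tool about its closing axis
for p in (.8,.95,1.1):
  for b in (-.9,-.6,-.3,.3,.6,.9):
    o=ori_door(p)*R.from_rotvec([0,b,0]); print('p %.2f lean %.1f'%(p,b),[f(ik(tcp(handle(t),o,.012),o)) for t in(0,.4)])
E
```

```text
p 0.95 1 ['None', '[-0.56 -0.36  0.58  2.36  0.18  0.48  0.05]', 'None']
p 1.00 1 ['[-0.12 -0.16  0.22  2.39 -0.28  0.36  0.48]', '[-0.7  -0.38  0.69  2.32  0.29  0.56 -0.05]', '[-0.12 -0.32  0.22  2.39 -0.13  0.51  0.34]']
p 1.05 1 ['[-0.97 -0.37  0.97  2.38  0.47  0.49 -0.18]', '[-0.56 -0.3   0.58  2.28  0.13  0.6   0.08]', '[-0.34 -0.33  0.4   2.36  0.04  0.58  0.18]']
p 1.10 1 ['[-0.97 -0.32  0.97  2.35  0.36  0.53 -0.1 ]', '[-0.89 -0.38  0.83  2.25  0.36  0.7  -0.11]', '[-0.64 -0.38  0.64  2.33  0.25  0.67 -0.01]']
p 1.15 1 ['[-0.96 -0.26  0.97  2.31  0.27  0.58 -0.02]', '[-0.91 -0.35  0.86  2.21  0.32  0.75 -0.08]', '[-0.74 -0.37  0.71  2.28  0.28  0.73 -0.04]']
p 1.20 1 ['[-0.95 -0.21  0.97  2.27  0.18  0.63  0.05]', '[-0.92 -0.3   0.87  2.18  0.26  0.8  -0.04]', '[-0.86 -0.37  0.81  2.24  0.32  0.8  -0.08]']
p 1.25 1 ['[-0.93 -0.15  0.96  2.23  0.1   0.68  0.12]', '[-0.91 -0.24  0.88  2.14  0.2   0.84  0.02]', '[-0.9  -0.32  0.85  2.2   0.28  0.85 -0.05]']
p 1.30 1 ['[-0.9  -0.09  0.94  2.2   0.03  0.73  0.17]', '[-0.89 -0.18  0.88  2.1   0.13  0.89  0.07]', '[-0.9  -0.26  0.
[... 2642 characters left out ...]
0.42  1.93 -1.08  1.54  1.55]']
p 1.10 lean -0.9 ['[-1.01  0.27  0.44  2.27  1.04  1.08 -1.41]', '[-1.03  0.12  0.47  2.19  1.02  1.22 -1.22]']
p 1.10 lean -0.6 ['[-0.91  0.01  0.46  2.35  1.03  0.86 -1.2 ]', '[-0.94 -0.12  0.48  2.24  0.95  1.03 -1.  ]']
p 1.10 lean -0.3 ['[-0.83 -0.18  0.59  2.38  0.82  0.63 -0.77]', '[-0.88 -0.3   0.59  2.25  0.74  0.85 -0.63]']
p 1.10 lean 0.3 ['[-0.26  0.01  0.61  2.24 -0.75  0.77  1.08]', '[-0.49 -0.13  0.78  2.13 -0.5   0.87  0.79]']
p 1.10 lean 0.6 ['[ 0.12  0.25  0.42  2.1  -0.96  1.14  1.39]', '[-0.09  0.15  0.62  2.01 -0.89  1.25  1.21]']
p 1.10 lean 0.9 ['[ 0.22  0.5   0.42  1.94 -1.05  1.49  1.54]', '[ 0.2   0.38  0.42  1.88 -1.01  1.56  1.37]']
```

```bash
cat >> h.py <<'E'
PD=1.05; OD=ori_door(PD); DO=.013
def T(th,dr=0,d=DO): return tcp(handle(th,RH+dr),OD,d)
def st(tag=''):
    o=manip.observe(); F=np.array(o['contact_force']); print(tag,'t%.1f'%o['time'],'p',np.round(o['position'],4),'F',F.round(1),'op%.4f'%o['opening'],'g%.0f'%o['grip_force']); return o
def angle():
    "door angle from TCP, and radius"
    v=manip.observe()['position']-DO*OD.as_matrix()[:,2]-HINGE; x=-v@ex; return np.arctan2(v[2],x),np.hypot(x,v[2])
E
python3 - <<'E'
from h import *
rv=OD.as_rotvec()
manip.movel(manip.observe()['position']+[0,0,.1])
manip.goto(T(0,d=-.055)+[0,0,.12],rv); st('above')
manip.movel(T(0,d=-.055)); 
print(manip.movel(T(0),velocity=.08,f_stop=8)); st('at')
print(manip.observe()['joints'].round(2))
shot('side','s1')
im=cv2.imread('pics/s1.png'); cv2.imwrite('pics/s1c.png',cv2.resize(im[150:310,240:450],None,fx=3,fy=3))
E
```

```text
Traceback (most recent call last):
station.PlanningError: the arm cannot take that pose within its joint ranges
```

```bash
python3 - <<'E'
from h import *
rv=OD.as_rotvec()
oa=ori_door(1.4)
manip.goto(tcp(handle(0),oa,-.12),oa.as_rotvec()); st('above')
manip.movel(T(0,d=-.045),rv); st('pre')
print(manip.movel(T(0),velocity=.08,f_stop=8)); st('at')
print(manip.observe()['joints'].round(2))
shot('side','s1')
im=cv2.imread('pics/s1.png'); cv2.imwrite('pics/s1c.png',cv2.resize(im[150:310,240:450],None,fx=3,fy=3))
E
```

```text
above t3.4 p [ 0.4864 -0.0572  0.2385] F [ 0.7 -0.1  0.3] op0.0853 g0
pre t4.1 p [ 0.4847 -0.0587  0.1599] F [ 0.7 -0.5  0.9] op0.0853 g0
False
at t5.0 p [ 0.5129 -0.0544  0.1091] F [0.2 0.5 0.2] op0.0854 g0
[-0.61 -0.21  0.67  2.37  0.06  0.42  0.17]
```

View pics/s1c.png

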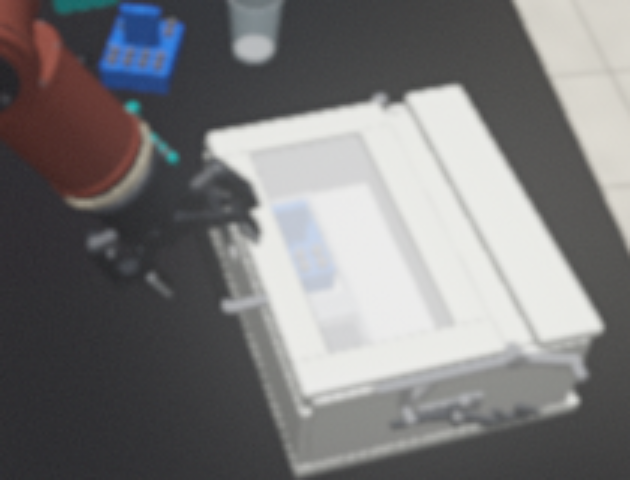

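The gripper straddles the middle of the handle at crop (235,215), with the upper finger above the door edge and no contact. I'll grasp and start the lift.

```bash
cat >> h.py <<'E'
def arc(ths,v=.08,dr=0,k=2e-5,f_stop=None,verbose=True):
    "follow the arc, easing the radius by the felt radial force"
    for t in ths:
        hit=manip.movel(T(t,dr),velocity=v,f_stop=f_stop)
        F=np.array(manip.observe()['contact_force']); er=-np.cos(t)*ex+np.sin(t)*ez; et=np.sin(t)*ex+np.cos(t)*ez
        dr=np.clip(dr+k*(F@er),-.006,.006)
        if verbose: print('th%.2f (%.3f) Fr%.1f Ft%.1f dr%.4f'%(t,angle()[0],F@er,F@et,dr))
        if hit: break
    return dr
E
python3 - <<'E'
from h import *
manip.grasp(); st('grasped')
dr=arc([.05,.1,.2,.3]); st(); print(dr)
E
```

```text
grasped t5.7 p [ 0.5127 -0.0546  0.1089] F [-5.1 -1.2  5.6] op0.0116 g58
th0.05 (0.049) Fr-2.2 Ft-3.4 dr-0.0000
th0.10 (0.098) Fr-2.7 Ft-3.9 dr-0.0001
th0.20 (0.197) Fr-1.2 Ft-3.2 dr-0.0001
th0.30 (0.299) Fr2.1 Ft-3.3 dr-0.0001
 t7.1 p [ 0.5221 -0.0532  0.173 ] F [-3.  -0.1 -2.5] op0.0115 g60
-7.918220081066553e-05
```

```bash
python3 - <<'E'
from h import *
arc([.45,.6,.75,.9,1.0],v=.12)
arc([1.03,1.06,1.09,1.12],v=.08); st()
arc([1.09,1.06,1.03,1.0,.97],v=.05,f_stop=10); st()
E
```

```text
th0.45 (0.451) Fr3.8 Ft-2.4 dr0.0001
th0.60 (0.602) Fr5.0 Ft-4.1 dr0.0002
th0.75 (0.749) Fr6.7 Ft-3.0 dr0.0003
th0.90 (0.899) Fr6.7 Ft-2.6 dr0.0004
th1.00 (0.999) Fr5.3 Ft-2.4 dr0.0005
th1.03 (1.030) Fr8.2 Ft-2.1 dr0.0002
th1.06 (1.059) Fr5.7 Ft-2.0 dr0.0003
th1.09 (1.089) Fr5.1 Ft-2.3 dr0.0004
th1.12 (1.119) Fr5.2 Ft-1.6 dr0.0005
 t10.2 p [ 0.6342 -0.0377  0.3051] F [-3.9  1.2  4. ] op0.0122 g61
th1.09 (1.087) Fr8.1 Ft-1.1 dr0.0002
th1.06 (1.064) Fr-4.1 Ft6.0 dr0.0001
 t10.7 p [ 0.6236 -0.0391  0.2997] F [ 7.2  0.4 -0.6] op0.0116 g60
```

The stay seems to bear load at about 1.065 rad. I'll press down once more to confirm before letting go.

```bash
python3 - <<'E'
from h import *
arc([1.05,1.04],v=.03,f_stop=12); st()
arc([1.058],v=.03); st()
E
```

```text
th1.05 (1.058) Fr-5.5 Ft9.7 dr-0.0001
th1.04 (1.052) Fr-7.5 Ft13.1 dr-0.0003
 t11.2 p [ 0.6213 -0.0394  0.2985] F [15.   1.6  0.2] op0.0118 g60
th1.06 (1.064) Fr-1.7 Ft6.8 dr-0.0000
 t11.5 p [ 0.6235 -0.0392  0.2996] F [6.5 1.9 1.9] op0.0117 g60
```

```bash
python3 - <<'E'
from h import *
arc([1.068],v=.03); manip.gripper_open(); st('open')
p=manip.observe()['position']; manip.movel(p-.09*OD.as_matrix()[:,2],velocity=.15); manip.pause(.35); o=st('clear'); print(o['joints'].round(2))
d=shot('side','s2')
a=shot('top','t2')
# fin/rack unchanged?
D=world(a,[(u,v) for v in range(205,262) for u in range(200,262)]); q=D[(D[:,2]>.03)&(D[:,2]<.043)]; print(len(q),q.mean(0).round(4))
im=cv2.imread('pics/s2.png'); cv2.imwrite('pics/s2c.png',cv2.resize(im[80:330,200:460],None,fx=2,fy=2))
E
```

```text
th1.07 (1.070) Fr4.1 Ft3.4 dr0.0001
open t12.4 p [ 0.6246 -0.0391  0.2997] F [ 0.8 -0.6  0.5] op0.0852 g0
clear t13.5 p [ 0.5802 -0.0451  0.3772] F [0.5 0.8 0.9] op0.0854 g0
[-0.58 -0.29  0.52  1.86  0.11  1.01  0.05]
501 [0.4704 0.3582 0.0353]
```

View pics/s2c.png

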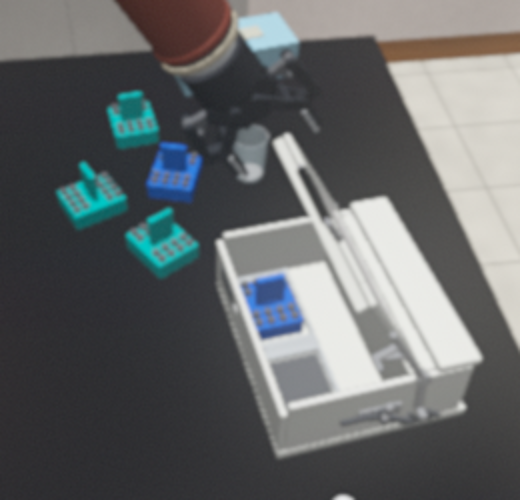

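The crop shows the door standing on its stay with the gripper clear, the stored rack at (270,305), and the empty bay's mat at (300,380). Next I'll pick the rack by its fin with the tool leaning back, so that the hand later clears the raised door.

```bash
cat >> h.py <<'E'
TL=.45; YR=-.285; RK=np.array([.4718,.3587,0]); OR=ori_fin(YR,TL); OB=ori_fin(PSI,TL)
E
python3 - <<'E'
from h import *
p=manip.observe()['position']; g=RK+[0,0,.071]
manip.movel(p-.04*OD.as_matrix()[:,2]+[-.06,0.1,0],velocity=.25)
manip.goto(tcp(g+[0,0,.09],OR),OR.as_rotvec()); st('above')
print(manip.movel(tcp(g,OR),velocity=.1,f_stop=6)); st('at')
manip.grasp(); o=st('grasp'); print(o['joints'].round(2))
manip.movel(o['position']+[0,0,.03],velocity=.06); st('lift'); 
d=shot('side','s3'); im=cv2.imread('pics/s3.png'); cv2.imwrite('pics/s3c.png',cv2.resize(im[80:240,220:380],None,fx=3,fy=3))
E
```

```text
above t18.0 p [0.4807 0.3554 0.1444] F [ 0.9  0.1 -0.2] op0.0852 g0
False
at t19.0 p [0.48   0.3568 0.0545] F [0.4 0.3 0.5] op0.0857 g0
grasp t19.7 p [0.4798 0.3565 0.0539] F [0.5 0.6 0.5] op0.0091 g61
[-0.22  0.43 -0.87  1.97  0.95  1.01 -0.33]
lift t20.4 p [0.4798 0.3563 0.0841] F [-0.4  0.8 -1.7] op0.0093 g60
```

View pics/s3c.png

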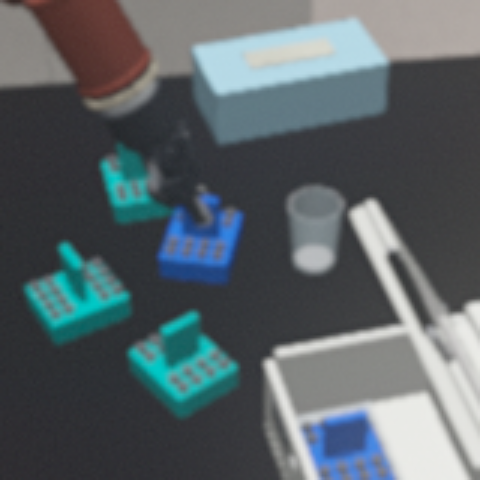

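The crop shows the blue rack held upright at (200,240), lifted clear with its neighbours untouched. Now I'll carry it in front of the cooler.

```bash
python3 - <<'E'
from h import *
g=RK+[0,0,.071]; e=np.array([0,0,1.])
manip.movel(tcp(g+.15*e,OR),velocity=.15)
W=cw(-.225,-.07,.071+.15)
try: manip.movel(tcp(W,OB),OB.as_rotvec(),velocity=.18)
except manip.PlanningError as x:
    print(x)
    for f in (.3,.6):
        o=ori_fin(YR+f*(PSI-YR),TL); print(f,manip.inverse_kinematics(tcp(g+.15*e+f*(W-g-.15*e),o),o.as_rotvec()))
    for tl in(.3,.35,.4,.45):
      for x in(-.19,-.225,-.077):
        for s in(1,-1):
            o=ori_fin(PSI,tl,s); q=manip.inverse_kinematics(tcp(cw(x,-.07,.071+.13),o),o.as_rotvec()); print(tl,x,s,None if q is None else np.round(q,2))
o=st(); print(o['joints'].round(2))
E
```

```text
t24.2 p [ 0.4675 -0.131   0.2039] F [-0.2  0.4 -1.9] op0.0091 g60
[ 0.14 -0.27  0.16  2.22 -0.2   0.79  2.12]
```

```bash
python3 - <<'E'
from h import *
manip.movel(tcp(cw(-.17,-.07,.071+.122),OB),velocity=.12)
manip.movel(tcp(cw(-.077,-.07,.071+.120),OB),velocity=.12,f_stop=8); st('over')
d=shot('side','s4'); t=shot('top','t4')
im=cv2.imread('pics/s4.png')[120:320,280:450]; im2=cv2.imread('pics/t4.png')[80:230,290:440]
c=np.zeros((600,780,3),np.uint8); c[:600,:510]=cv2.resize(im,(510,600)); c[:270,510:]=cv2.resize(im2,(270,270)); cv2.imwrite('pics/s4c.png',c); print(manip.observe()['joints'].round(2))
E
```

```text
over t25.8 p [ 0.6135 -0.1115  0.1738] F [-0.1  0.3 -2. ] op0.0089 g60
[ 0.07  0.05  0.12  2.   -0.24  0.67  2.05]
```

View pics/s4c.png

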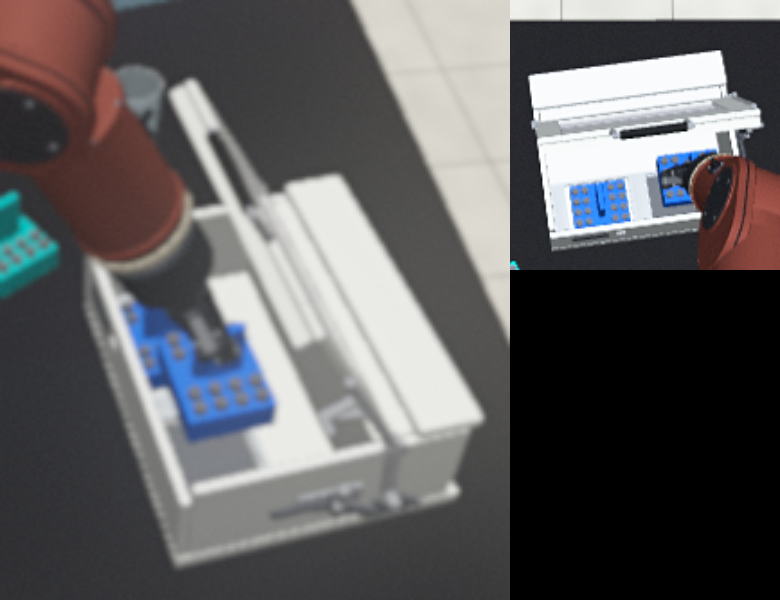

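The rack hangs over the bay, aligned with the cooler at crop (225,390), and the hand is clear of the door. I'll check the bay against the stored rack and then lower.

```bash
python3 - <<'E'
from h import *
t=load('t4'); col=t['img'].astype(int)
D=world(t,[(u,v) for v in range(170,215) for u in range(312,362)]); c=col[170:215,312:362].reshape(-1,3)
q=D[(D[:,2]>.042)&(D[:,2]<.056)&(c[:,2]>c[:,0]+60)]; r=cv2.minAreaRect((q[:,:2]*1000).astype(np.float32)); print(len(q),r,'expect',cw(-.077,.07,0).round(4))
D=world(t,[(u,v) for v in range(150,215) for u in range(362,410)]); c=col[150:215,362:410].reshape(-1,3)
q=D[(D[:,2]>.145)&(D[:,2]<.17)&(c[:,2]>c[:,0]+60)]; print(len(q),cv2.minAreaRect((q[:,:2]*1000).astype(np.float32)),q.min(0),q.max(0),'expect',cw(-.077,-.07,0).round(4))
manip.movel(tcp(cw(-.077,-.07,.071+.022),OB),velocity=.08,f_stop=8); st('22')
print(manip.movel(tcp(cw(-.077,-.07,.071+.009),OB),velocity=.03,f_stop=4)); st('down')
E
```

```text
357 ((589.07763671875, 27.511375427246094), (73.52700805664062, 93.61026000976562), 7.841878414154053) expect [0.5869 0.0264 0.    ]
203 ((605.8063354492188, -110.7031478881836), (77.71755981445312, 94.00418853759766), 8.003962516784668) [ 0.56198506 -0.15229285  0.14502612] [ 0.64915788 -0.06145484  0.16301849] expect [ 0.6059 -0.1123  0.    ]
22 t27.3 p [ 0.6146 -0.1113  0.0766] F [-0.  -0.3 -1.3] op0.0094 g60
True
down t27.7 p [ 0.6147 -0.1111  0.0657] F [2.  0.1 2.4] op0.0091 g61
```

```bash
python3 - <<'E'
from h import *
manip.gripper_open(); o=st('open'); a=OB.as_matrix()[:,2]
manip.movel(o['position']-.12*a,velocity=.15); manip.movel(manip.observe()['position']+[-.08,0,.05],velocity=.2); manip.pause(.2); st('away')
t=shot('top','t5'); shot('side','s5'); col=t['img'].astype(int)
D=world(t,[(u,v) for v in range(150,215) for u in range(364,410)]); c=col[150:215,364:410].reshape(-1,3)
q=D[(D[:,2]>.042)&(D[:,2]<.058)&(c[:,2]>c[:,0]+60)]; print(len(q),cv2.minAreaRect((q[:,:2]*1000).astype(np.float32)),q.mean(0))
im=cv2.imread('pics/s5.png')[100:320,270:450]; im2=cv2.imread('pics/t5.png')[80:230,290:440]
c=np.zeros((550,800,3),np.uint8); c[:,:450]=cv2.resize(im,(450,550)); c[:350,450:]=cv2.resize(im2,(350,350)); cv2.imwrite('pics/s5c.png',c)
E
```

```text
open t28.4 p [ 0.6138 -0.1109  0.0651] F [ 0.   0.3 -0.3] op0.0858 g0
away t30.2 p [ 0.4821 -0.1175  0.2212] F [ 0.4  0.7 -0.4] op0.0857 g0
350 ((608.838623046875, -109.90986633300781), (74.64863586425781, 92.43737030029297), 7.955609321594238) [ 0.60825636 -0.1098777   0.0460318 ]
```

View pics/s5c.png

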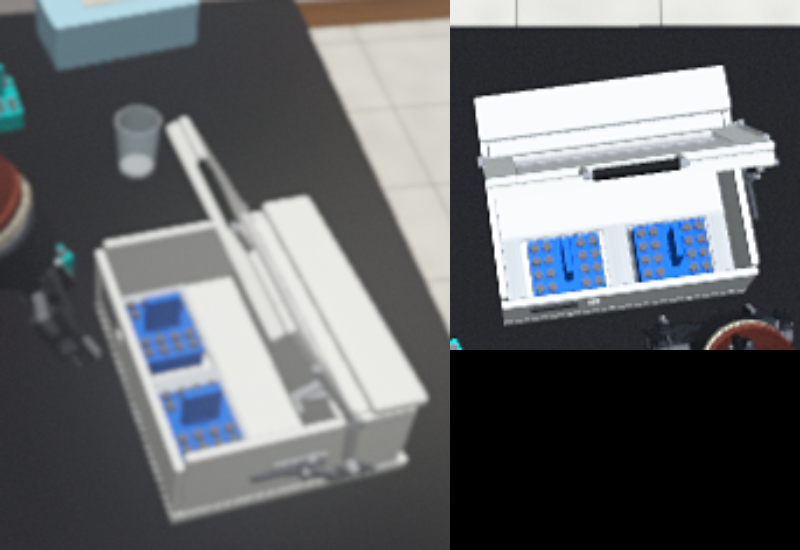

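Both racks stand side by side in their bays. The new one, at crop (200,410), is within about 1 mm of the bay centre relative to the stored rack, and the door is still up. Next I'll regrasp the handle and release the stay.

```bash
python3 - <<'E'
from h import *
try: manip.movel(np.array([.46,-.08,.36]),velocity=.25)
except manip.PlanningError as e: print(e); manip.movel(manip.observe()['position']+[0,0,.1],velocity=.2)
manip.goto_joints([-0.58,-0.29,0.52,1.86,0.11,1.01,0.05]); st('clear')
print(manip.movel(T(1.067),OD.as_rotvec(),velocity=.1,f_stop=8)); st('at')
manip.grasp(); st('grasped'); print(angle())
dr=arc([1.12,1.2,1.28,1.36,1.44,1.49],v=.1); st()
E
```

```text
the arm cannot follow that straight line within its joint ranges
clear t32.6 p [ 0.5795 -0.0495  0.3785] F [-1.   0.5 -0.9] op0.0851 g0
False
at t33.7 p [ 0.6245 -0.0393  0.3003] F [-0.5 -0.3  0. ] op0.0856 g0
grasped t34.3 p [ 0.625  -0.0391  0.3004] F [2.6 0.1 2.5] op0.0119 g59
(np.float64(1.0709717415506643), np.float64(0.21837988666792316))
th1.12 (1.121) Fr7.9 Ft-1.8 dr0.0002
th1.20 (1.200) Fr6.9 Ft-0.7 dr0.0003
th1.28 (1.280) Fr5.6 Ft-1.7 dr0.0004
th1.36 (1.359) Fr4.7 Ft-0.8 dr0.0005
th1.44 (1.439) Fr4.2 Ft-1.0 dr0.0006
th1.49 (1.489) Fr3.0 Ft-0.3 dr0.0006
 t36.2 p [ 0.711  -0.0272  0.3264] F [-0.6  0.5  3. ] op0.0117 g60
```

Raised to 1.49 rad, which releases the stay. Now I'll lower the door while gripping, with a force guard around the old locking angle.

```bash
python3 - <<'E'
from h import *
dr=arc([1.4,1.3,1.2,1.12,1.07,1.03,.98,.92,.85],v=.08,dr=.0006,f_stop=14)
if angle()[0]<.9: dr=arc([.75,.65,.55,.45,.35,.25,.15,.08,.04],v=.08,dr=dr)
st(); print(dr,manip.observe()['joints'].round(2))
E
```

```text
th1.40 (1.396) Fr0.0 Ft-0.3 dr0.0006
th1.30 (1.298) Fr0.7 Ft-0.9 dr0.0006
th1.20 (1.197) Fr0.6 Ft-1.5 dr0.0006
th1.12 (1.117) Fr-0.6 Ft-1.3 dr0.0006
th1.07 (1.067) Fr-1.8 Ft-0.4 dr0.0006
th1.03 (1.028) Fr-3.4 Ft-2.5 dr0.0005
th0.98 (0.977) Fr-4.0 Ft-2.3 dr0.0004
th0.92 (0.917) Fr-4.1 Ft-2.3 dr0.0003
th0.85 (0.848) Fr-2.4 Ft-1.4 dr0.0003
th0.75 (0.750) Fr-2.8 Ft-2.0 dr0.0002
th0.65 (0.651) Fr1.0 Ft-2.7 dr0.0003
th0.55 (0.552) Fr0.4 Ft-3.2 dr0.0003
th0.45 (0.453) Fr1.0 Ft-2.8 dr0.0003
th0.35 (0.352) Fr1.1 Ft-2.8 dr0.0003
th0.25 (0.252) Fr0.3 Ft-3.7 dr0.0003
th0.15 (0.151) Fr-1.7 Ft-3.2 dr0.0003
th0.08 (0.081) Fr-1.4 Ft-2.4 dr0.0003
th0.04 (0.041) Fr0.3 Ft-3.7 dr0.0003
 t42.8 p [ 0.5128 -0.0546  0.1176] F [-0.  -2.8 -3.7] op0.0119 g60
0.0002634216627816823 [-0.59 -0.23  0.65  2.37  0.07  0.45  0.16]
```

```bash
python3 - <<'E'
from h import *
arc([.02,.0,-.015,-.03,-.045],v=.03,f_stop=15); st('pressed'); print(angle())
arc([angle()[0]+.004],v=.02)
manip.gripper_open(); o=st('open')
manip.movel(o['position']-.055*OD.as_matrix()[:,2],velocity=.1); manip.pause(.2); st('away')
shot('side','s6'); t=shot('top','t6')
# door top plane heights vs hinge distance
P=[cw(x,y,.125) for x in(-.125,.03) for y in(-.14,.135)]
uv=cv2.projectPoints(np.array(P),t['rvec'],t['tvec'],t['camera_matrix'],None)[0].reshape(-1,2); print(world(t,uv).round(4))
im=cv2.imread('pics/s6.png')[150:310,240:450]; cv2.imwrite('pics/s6c.png',cv2.resize(im,None,fx=3,fy=3))
E
```

```text
th0.02 (0.020) Fr-0.2 Ft-4.2 dr-0.0000
th0.00 (0.000) Fr9.0 Ft12.4 dr0.0002
pressed t43.4 p [ 0.5128 -0.0546  0.1088] F [-9.  -1.3 12.4] op0.0118 g62
(np.float64(0.0004896383674383727), np.float64(0.21791426284913462))
th0.00 (0.004) Fr0.8 Ft-3.3 dr0.0000
open t44.4 p [ 0.5127 -0.0545  0.1097] F [ 0.8 -0.3 -0.7] op0.0855 g0
away t45.3 p [ 0.4854 -0.0581  0.1567] F [ 0.7 -0.5 -0. ] op0.0851 g0
[[ 0.5674 -0.1878  0.1271]
 [ 0.5308  0.0842  0.1235]
 [ 0.7233 -0.168   0.1205]
 [ 0.6829  0.1052  0.1281]]
```

View pics/s6c.png

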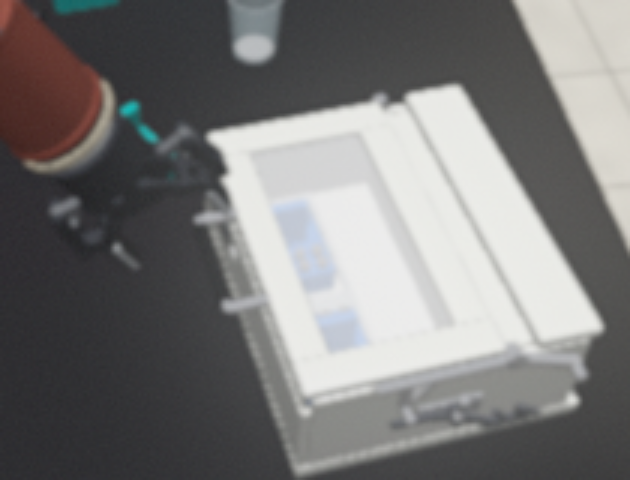

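The door lies shut, both racks show through the pane at (305,245) and (342,330), and the gripper is clear of the handle at (215,180).

```bash
python3 -c "
from h import *
st(); print(manip.sign_off())"
```

```text
t45.4 p [ 0.4855 -0.0581  0.1569] F [ 0.5 -0.4 -0. ] op0.0853 g0
the job is handed in; nothing more can be done
None
```

The rack stands in the bay that was empty, about 1 mm off centre by the top camera; the door was lowered under grip and is fully shut, and I handed the job in at 45 s, though the hand-in call returned no verdict.

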